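# Snap the bench tools into the clip rack

## Task

Put the red-handled scriber and the blue-handled burnisher away in the clip rack on the jeweller's bench: lay each one over the pair of empty spring clips marked in its own colour and press it down sideways until it snaps fully home in both clips, the clips holding the handle between its two brass collars. Either end may point either way; let go of both.

Things in the scene. Friction and masses are not known exactly. Their poses are not given: they have to be found in the camera images.
- scriber_center (a point): centre of the red handle of the loose scriber (60 g): round bar 16 mm thick along its own x, lying on two square brass collars (18 mm square, 8 mm long, inner faces 55 mm either side of this point), so this point is 9 mm above the bench, z up. A thin pointed steel shank reaches 125 mm out along +x. Grasp across the handle here. Yellow and green look-alikes are not part of the job.
- burnisher_center (a point): centre of the blue handle of the loose burnisher (60 g): round bar 16 mm thick along its own x, lying on two square brass collars (18 mm square, 8 mm long, inner faces 55 mm either side of this point), so this point is 9 mm above the bench, z up. A thin steel shank with a flat blade reaches 125 mm out along +x. Grasp across the handle here. Yellow and green look-alikes are not part of the job.
- seat_red (a point): place of the red handle's centre when home in the red-marked clips, 45 mm above the bench; x along the handle, y along the rails, z up. Two upward-open steel clips stand 32 mm either side along x, each 10 mm long: funnel mouth 29 mm wide, 22 mm above this point, 11 mm throat 7.5 mm above it. Hold level, press straight down within 4 mm sideways: the pair snaps at 6 to 12 N in all (grip 20 N or more).
- seat_blue (a point): the same for the blue handle and the blue-marked clips: the same clips, heights, axes and force. It is the rack's middle place; red lies 80 mm away along +y, and on -y, 80 mm away, a green-handled tool is clipped already. The rack is a dark wooden board (130 x 250 mm, top 10 mm above the bench, fixed); between the two clips of a pair 50 mm are free for the fingers, down to the board.
Mind the look-alikes: they are no part of the job. Of the things that look like the part that bears burnisher_center, the largest one is meant.

How it is judged (in metres and radians):
At the end, for the whole second after the job is handed in: Both tools stay fully home in the pair of clips of their own colour: handle centre within 20 mm of the seat along the handle, 5 mm sideways and 4 mm in height, and the handle within 0.15 rad of the seat's x axis, either way round (x of scriber_center in the frame of seat_red between -0.02 and 0.02 m and y of scriber_center in the frame of seat_red between -0.005 and 0.005 m and z of scriber_center in the frame of seat_red between -0.004 and 0.004 m and angle between the x axis of scriber_center and the x axis of seat_red, either way round below 0.15 rad and x of burnisher_center in the frame of seat_blue between -0.02 and 0.02 m and y of burnisher_center in the frame of seat_blue between -0.005 and 0.005 m and z of burnisher_center in the frame of seat_blue between -0.004 and 0.004 m and angle between the x axis of burnisher_center and the x axis of seat_blue, either way round below 0.15 rad); the robot touches nothing.
It also fails if it takes over 64 s, if anything falls off the work surface, if the arm or the gripper's body presses on something with over 40 N, if the wrist force passes 120 N, or if a joint passes its speed limit or range.

## Robot

A 6-joint arm with a two-finger parallel gripper is mounted at the origin on the work surface. World frame = base frame: x ahead of the robot, y to its left, z up, the work surface at z = 0. Lengths are in mm, angles in rad, forces in N, time in s.
With the tool pointing down it reaches from about 275 to 825 mm from the base axis. Payload 5.2 kg.
Tool frame: the origin (TCP) lies at the very end of the fingers, on their centre line; the grasp point (between the pads) lies 19 mm behind it; z points along the fingers, y is the direction in which the jaws open and shut (so a half turn about z gives the same grasp; the last joint's range is limited). The gripper opens to 93 mm and grips with 3 to 60 N. Pads are 15 mm wide; open, the fingers measure 128 mm over their backs; the gripper's body (75 mm by 188 mm) begins 65 mm behind the grasp point.
Start: joints at [-1.537, 0.259, 1.535, -0, 1.348, -0.203], TCP at [129.047, -534.651, 218.653] pointing down, gripper open.
Joint ranges: [-3.14, 3.14], [-0.91, 2.08], [0.19, 2.58], [-1.22, 4.36], [0.22, 2.71], [-3.12, 3.12]. Speed limits (rad/s): [2.57, 2.57, 3.14, 3.14, 3.14, 3.14].

## Interface

Orientations are given as [roll, pitch, yaw] about the fixed x, y, z axes, in that order (R = Rz(yaw) Ry(pitch) Rx(roll)).
In Python, from bench import robot gives the robot as it stands. The module is installed in compiled form; this text tells all that it offers. Calls block until the motion is done:
- robot.move_ptp(position, orientation): joint-space move of the TCP to a pose.
- robot.move_linear(position, ori=None, speed=150, f_stop=None): straight line of the TCP; ori=None keeps the orientation; speed is the mean speed in mm/s. With f_stop (N) it stops when the force on the tool has changed by that much, and returns True; else False.
- robot.move_j(angles): joint-space move.
- robot.move_gripper(opening): opening from 0.0 (shut) to 1.0 (fully open); the grip force is fixed at half the most; returns when the fingers have stopped.
- robot.sleep(seconds).
- robot.inverse_kinematics(position, orientation): joint angles nearest the present ones, or None.
- robot.get_image(name): name is "scene" or "top" or "wrist"; returns a dict with "img" (384x512x3 uint8, blue, green, red), "fovy" (degrees; the focal length in pixels is half the picture's height over the tangent of half this angle, whatever the lens; pixels are square), "cx", "cy" (the principal point, pixels), "eye" and "orientation" of the camera in the world. Camera axes: x right, y down, z forward; pixel columns grow to the right and rows downward; lengths in mm; the calibration is good to about 2 mm. A picture is of the moment at which its call begins. There is no depth.
A pose or a line that the arm cannot do raises robot.MotionError and nothing moves.
- robot.hand_in(): hands the job in, once; it reports no verdict.
Readings, each from a call of its own:
- robot.current_t(): time.
- robot.current_qpos(): joint angles.
- robot.current_joint_vel(): joint speeds.
- robot.current_joint_efforts(): joint torques, N m.
- robot.current_tcp_pos(): TCP position.
- robot.current_eef_rot(): TCP orientation.
- robot.current_contact_force(): force on the tool from outside, world axes, zero at the start.
- robot.current_ft_torque(): the same for the moment, N m.
- robot.current_gripper_width(): opening from 0.0 (shut) to 1.0 (fully open).
Only numpy, scipy, OpenCV 4.12 (cv2) and the standard library are available. Lean on these libraries where they do the work, as an engineer would, in place of code of your own. Each camera call takes 0.05 s, during which the arm holds its last target.

## Working session

There is one attempt and no reset: what is moved stays moved. The work goes in short steps, each a Python script; the robot and the scene stay as the last script left them, time stands still between calls to the robot, and variables do not carry over. Pictures are saved under pics/ and viewed, and the job is handed in when it is done.

```bash
mkdir -p pics
python3 - <<'E'
from bench import robot
import cv2
for n in ["scene","top","wrist"]:
    d=robot.get_image(n); cv2.imwrite(f"pics/{n}0.png",d["img"]); print(n,d["fovy"],d["cx"],d["cy"],d["eye"],d["orientation"])
    import pickle; pickle.dump(d,open(f"pics/{n}0.pkl","wb"))
print(robot.current_t(),robot.current_eef_rot(),robot.current_tcp_pos())
E
```

```text
scene 50.844526263461674 255.76598813059073 198.71120076084947 [772.098661   603.79115423 731.66903214] [-2.37105727  0.00860951  2.59730422]
top 50.760598363127315 253.24753228952935 194.13400356830115 [368.64641782  59.34432502 818.23800095] [-3.08431064 -0.0078846  -1.57768436]
wrist 71.52608137374996 253.9354445694187 194.36454868878243 [ 202.12427665 -517.71713185  382.75224815] [ 2.87143782e+00  4.22813212e-04 -1.33362645e+00]
0.15 [-3.14020178e+00 -2.57856597e-04  2.36816024e-01] [ 129.0299841  -534.22791234  218.01964539]
```

View pics/scene0.png

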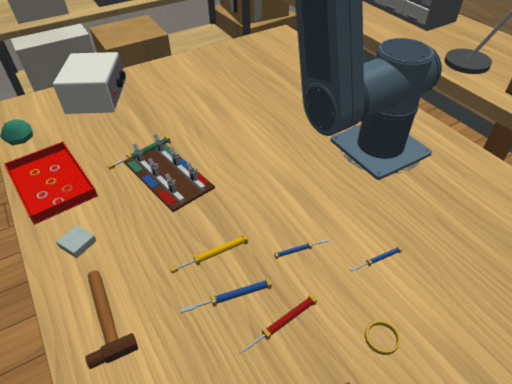

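View pics/top0.png

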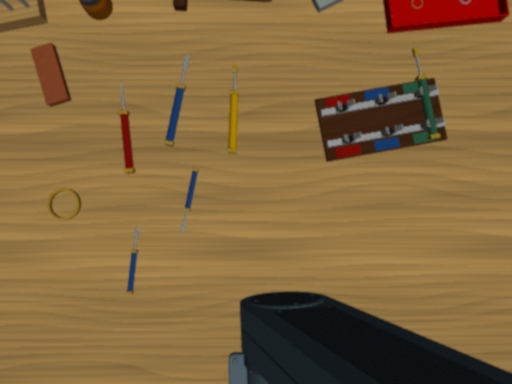

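View pics/wrist0.png

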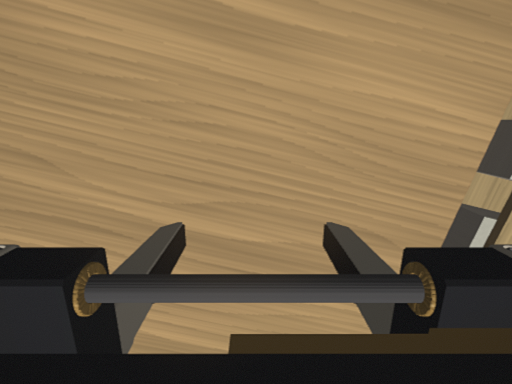

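The top view shows the red scriber at about (127,140). There are three blue tools, at (175,115), (190,190) and (133,270), and the yellow look-alike is at (233,125). The rack is at (380,120) with the green tool clipped at (430,108). The blue tool at (175,115) is the largest, so I take it as the burnisher. Next I measure.

```bash
cat > h.py <<'E'
import numpy as np, cv2, pickle
from scipy.spatial.transform import Rotation as Ro
def ray(d,uv):
    uv=np.atleast_2d(np.asarray(uv,float)); f=d["img"].shape[0]/2/np.tan(np.radians(d["fovy"])/2)
    c=np.c_[(uv[:,0]-d["cx"])/f,(uv[:,1]-d["cy"])/f,np.ones(len(uv))]
    return np.array(d["eye"]),Ro.from_euler("xyz",d["orientation"]).apply(c)
def plane(d,uv,z):
    e,r=ray(d,uv); return (e+r*((z-e[2])/r[:,2])[:,None])[:,:2]
def proj(d,P):
    f=d["img"].shape[0]/2/np.tan(np.radians(d["fovy"])/2)
    c=Ro.from_euler("xyz",d["orientation"]).inv().apply(np.atleast_2d(P)-np.array(d["eye"]))
    return np.c_[c[:,0]/c[:,2]*f+d["cx"],c[:,1]/c[:,2]*f+d["cy"]]
def mask(img,col):
    h=cv2.cvtColor(img,cv2.COLOR_BGR2HSV)
    if col=="blue": return cv2.inRange(h,(100,130,50),(125,255,255))
    if col=="green": return cv2.inRange(h,(60,90,40),(90,255,255))
    return cv2.inRange(h,(0,200,60),(6,255,255))|cv2.inRange(h,(174,200,60),(180,255,255))
def blobs(img,col,amin=25):
    m=mask(img,col); n,l,s,c=cv2.connectedComponentsWithStats(m)
    out=[]
    for i in range(1,n):
        if s[i,4]<amin: continue
        ys,xs=np.nonzero(l==i); p=np.c_[xs,ys].astype(np.float32)
        rc=cv2.minAreaRect(p); out.append((s[i,4],c[i],p,cv2.boxPoints(rc)))
    return out
def axis(P):
    c=P.mean(0); u,s,v=np.linalg.svd(P-c,full_matrices=False); t=(P-c)@v[0]
    return c+v[0]*(t.max()+t.min())/2, np.arctan2(v[0,1],v[0,0]), np.ptp(t), np.ptp((P-c)@v[1])
E
python3 - <<'E'
from h import *
for n in ["top","scene"]:
    d=pickle.load(open(f"pics/{n}0.pkl","rb"))
    for col in ["red","blue","green"]:
        for a,c,p,b in blobs(d["img"],col):
            C,an,L,W=axis(plane(d,p,9)); print(n,col,a,c.round(1),"ctr",C.round(1),"ang",round(an,3),"LxW",round(L),round(W))
d=pickle.load(open("pics/top0.pkl","rb"))
cv2.imwrite("pics/crop1.png",cv2.resize(d["img"][50:165,305:460],None,fx=5,fy=5,interpolation=cv2.INTER_CUBIC))
cv2.imwrite("pics/crop2.png",cv2.resize(d["img"][45:300,90:250],None,fx=2.3,fy=2.3,interpolation=cv2.INTER_CUBIC))
E
```

```text
top red 2974 [441.7  13.3] ctr [ 786.8 -350.8] ang -1.524 LxW 251 67
top red 178 [336.2  99.9] ctr [ 606.5 -119.5] ang -1.323 LxW 51 20
top red 327 [126.3 140.6] ctr [525.  307.4] ang -3.033 LxW 105 13
top red 268 [347.6 150.5] ctr [ 502.  -138.5] ang 1.753 LxW 52 21
top blue 294 [174.6 114. ] ctr [578.5 210.6] ang 2.941 LxW 105 12
top blue 187 [375.3  93.3] ctr [ 619.3 -198.7] ang 1.79 LxW 49 19
top blue 235 [386.3 143.6] ctr [ 515.7 -217.2] ang -1.396 LxW 50 19
top blue 118 [190.9 189.6] ctr [425.4 177.4] ang 2.94 LxW 71 7
top blue 120 [131.7 271.1] ctr [263.5 293.9] ang 3.038 LxW 69 7
top green 610 [422.3 108.8] ctr [ 583.3 -292.8] ang -3.006 LxW 126 54
scene red 3884 [ 49.4 181.4] ctr [ 841.5 -348.8] ang 1.663 LxW 273 163
scene red 46 [202.3 178.8] ctr [ 496.2 -138.9] ang 1.66 LxW 46 11
scene red 113 [166.4 197.1] ctr [ 602.2 -122.5] ang 1.735 LxW 51 19
scene red 331 [289.9 315.3] ctr [519.4 305.6] ang 0.108 LxW 107 13
scene blue 43 [183.1 163. ] ctr [ 512.8 -220. ] ang 1.556 LxW 49 13
scene blue 90 [149.9 180.7] ctr [ 615.9 -201. ] ang 1.769 LxW 50 18
scene blue 93 [293.7 249.6] ctr [424.5 179.2] ang -0.205 LxW 71 8
scene blue 95 [385.1 254.8] ctr [261.8 295.6] ang -0.101 LxW 71 8
scene blue 306 [241.1 291.2] ctr [574.8 210. ] ang -0.201 LxW 107 14
scene green 565 [ 16.1 131.5] ctr [ 880.6 -620.2] ang 1.653 LxW 131 82
scene green 73 [150.4 147. ] ctr [ 562.9 -334.2] ang 0.245 LxW 57 21
scene green 30 [166.4 148.8] ctr [ 528.  -300.5] ang 1.544 LxW 43 11
scene green 78 [134.8 165.9] ctr [ 629.8 -279.8] ang 1.758 LxW 48 17
```

View pics/crop1.png

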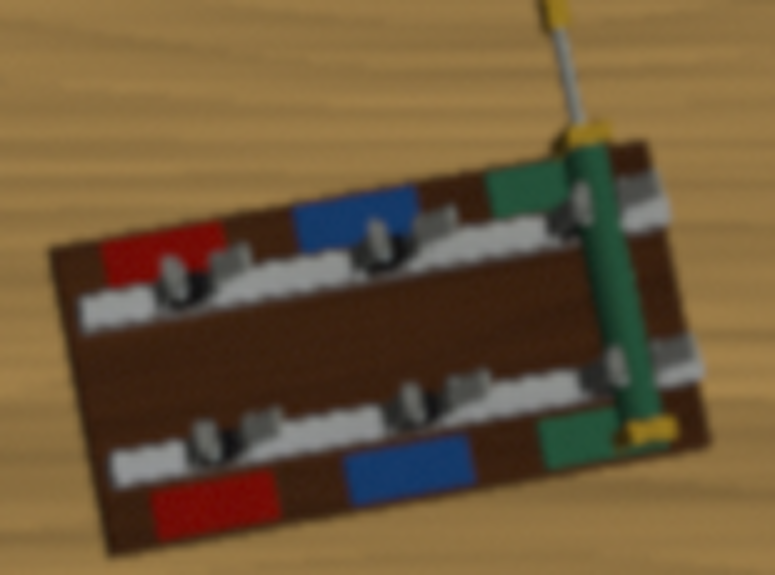

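View pics/crop2.png

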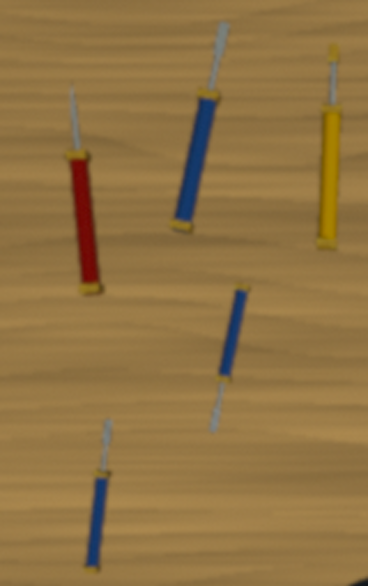

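The top and scene views agree to within about 5 mm. The handle lengths also fit: 105 mm against the 110 mm between collars, while the small blue ones measure 70 mm. I choose the red tool at (522,306) and the big blue one at (577,210). The crop confirms the big blue has a flat blade, the red has a pointed shank, and both have brass collars. Next is a close wrist look at the rack on the way.

Run:
```python
from bench import robot
from h import *
robot.move_ptp([505,-180,230],[np.pi,0,.165])
d=robot.get_image("wrist"); pickle.dump(d,open("pics/w1.pkl","wb")); cv2.imwrite("pics/w1.png",cv2.resize(d["img"],(800,600)))
print(robot.current_t(),d["eye"],d["orientation"],robot.current_qpos())
for col in ["red","blue","green"]:
    for a,c,p,b in blobs(d["img"],col,100):
        C,an,L,W=axis(plane(d,p,10)); print(col,a,c.round(1),"ctr",C.round(1),"ang",round(an,3),"LxW",round(L),round(W))
```

```text
2.075 [ 578.93887491 -169.43115878  394.74348889] [ 2.87097264e+00 -1.37413074e-03 -1.40646470e+00] [-5.52265288e-01  2.26340758e-01  1.54957131e+00 -3.20020919e-04
  1.36569557e+00  8.54964356e-01]
blue 519 [281.1  94.3] ctr [ 618.7 -200.5] ang -1.375 LxW 46 19
blue 344 [ 10.3 186.4] ctr [426.  171.3] ang 2.935 LxW 74 11
blue 369 [279.4 170.8] ctr [ 515.2 -219.2] ang -1.453 LxW 48 19
```

View pics/w1.png

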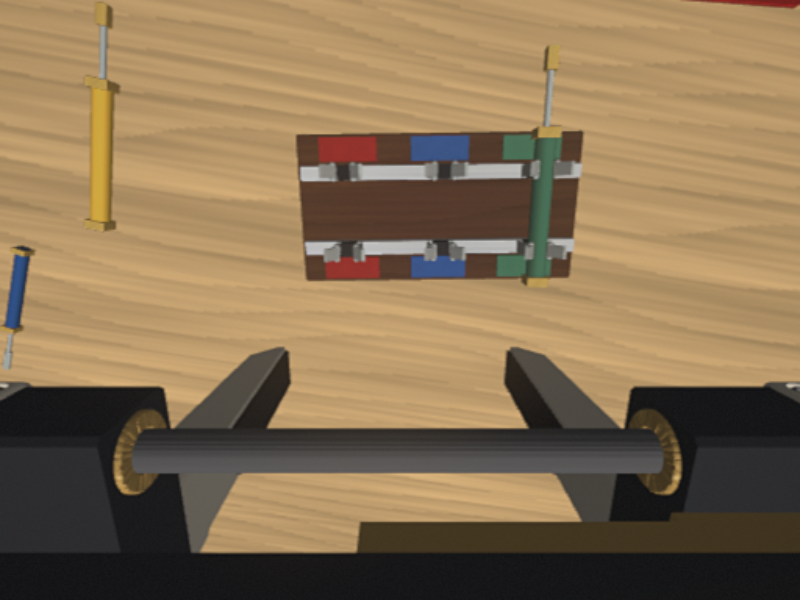

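The wrist view shows both empty clip pairs from above: red clips at (342,172) and (350,250), blue at (446,171) and (444,250), in 800 px scale. I measure the board, labels and clip mouths.

Run:
```python
from h import *
d=pickle.load(open("pics/w1.pkl","rb")); img=d["img"]
h=cv2.cvtColor(img,cv2.COLOR_BGR2HSV)
reg=np.zeros(img.shape[:2],np.uint8); reg[75:190,180:380]=255
m=((cv2.inRange(h,(0,0,0),(180,255,110))|mask(img,"blue"))&reg)
m=cv2.morphologyEx(m,cv2.MORPH_CLOSE,np.ones((9,9)))
c=max(cv2.findContours(m,cv2.RETR_EXTERNAL,cv2.CHAIN_APPROX_NONE)[0],key=cv2.contourArea)
q=cv2.minAreaRect(c); print("rect",q)
W=plane(d,c[:,0,:],10).astype(np.float32); r=cv2.minAreaRect(W); print("board world",r)
red=(cv2.inRange(h,(0,140,60),(5,255,255))|cv2.inRange(h,(175,140,60),(180,255,255)))&reg
for n,mm in (("red",red),("blue",mask(img,"blue")&reg)):
    k,l,s,cc=cv2.connectedComponentsWithStats(mm)
    for i in range(1,k):
        if s[i,4]>100:
            ys,xs=np.nonzero(l==i); C,an,L,Wd=axis(plane(d,np.c_[xs,ys],10)); print(n,cc[i].round(1),C.round(1),round(L),round(Wd),s[i])
cv2.imwrite("pics/w1c.png",cv2.resize(img[95:175,195:315],None,fx=6.5,fy=6.5,interpolation=cv2.INTER_CUBIC))
```

```text
rect ((282.1111145019531, 133.0003662109375), (98.78324890136719, 182.277587890625), 88.5024185180664)
board world ((565.9153442382812, -209.72683715820312), (135.95135498046875, 246.7945556640625), 10.18798828125)
red [222.   95.3] [ 604.4 -121.9] 51 21 [203  87  39  17 595]
red [226.  171.4] [ 501.1 -140.2] 51 20 [208 164  35  14 410]
blue [281.1  94.3] [ 618.7 -200.5] 46 19 [264  87  35  16 519]
blue [279.4 170.8] [ 515.2 -219.2] 48 19 [264 164  33  13 369]
```

View pics/w1c.png

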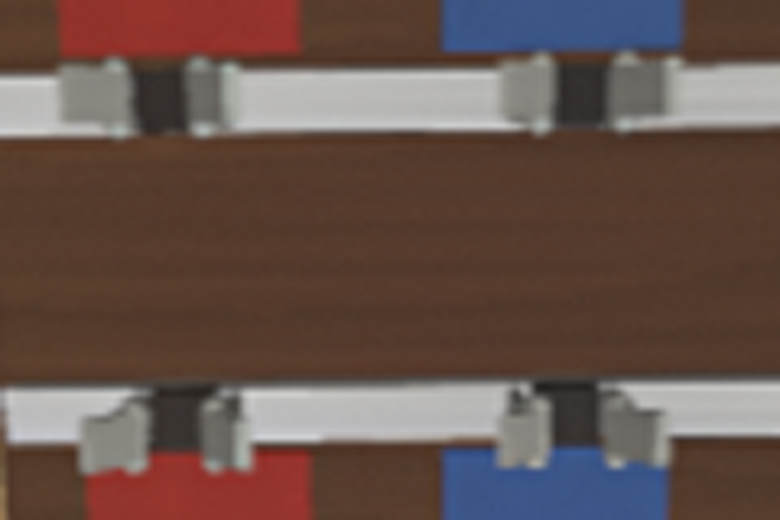

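Run:
```python
from h import *
d=pickle.load(open("pics/w1.pkl","rb"))
f=lambda x,y:[195+x/6.5-.5+.08,95+y/6.5-.5+.08]
R={}
for n,a in dict(redT=(60,95,237,95),redB=(84,445,250,445),bluT=(501,93,683,90),bluB=(499,440,667,440)).items():
    P=plane(d,[f(a[0],a[1]),f(a[2],a[3])],67); R[n]=P.mean(0); print(n,P.mean(0).round(1),"w",np.linalg.norm(P[0]-P[1]).round(1))
for c in("red","blu"):
    v=R[c+"T"]-R[c+"B"]; print(c,(R[c+"T"]+R[c+"B"])/2,np.linalg.norm(v),np.arctan2(v[1],v[0]))
# tools from this view / yellow n/a ; compare label seats in top+scene
for n in("top0","scene0"):
    e=pickle.load(open(f"pics/{n}.pkl","rb")); print(n,proj(e,[[552.7,-131,10],[567,-209.9,10]]).round(1))
```

```text
redT [ 584.5 -125.6] w 31.9
redB [ 522.1 -137.2] w 31.5
bluT [ 598.2 -204.4] w 32.8
bluB [ 536. -215.] w 31.9
red [ 553.32385139 -131.37590412] 63.42428704909237 0.1831613150676606
blu [ 567.09008502 -209.67432396] 63.081526412603225 0.16909496933578344
top0 [[343.5 125.6]
 [382.2 118.4]]
scene0 [[183.  187.5]
 [166.  171.9]]
```

Clip mouths, labels and board centre agree to within 1.5 mm: red seat about (553,-131), blue seat about (567,-210), angle 0.178. Clip spacing is 63 mm against 64 expected. Now a wrist look at the two tools.

Run:
```python
from bench import robot
from h import *
robot.move_ptp([485,262,230],[np.pi,0,.1])
d=robot.get_image("wrist"); pickle.dump(d,open("pics/w2.pkl","wb")); cv2.imwrite("pics/w2.png",d["img"])
print(robot.current_t(),robot.current_qpos())
h=cv2.cvtColor(d["img"],cv2.COLOR_BGR2HSV)
red=(cv2.inRange(h,(0,140,60),(5,255,255))|cv2.inRange(h,(175,140,60),(180,255,255)))
for n,mm in (("red",red),("blue",mask(d["img"],"blue"))):
    k,l,s,cc=cv2.connectedComponentsWithStats(mm)
    for i in range(1,k):
        if s[i,4]>150:
            ys,xs=np.nonzero(l==i); C,an,L,Wd=axis(plane(d,np.c_[xs,ys],11)); print(n,cc[i].round(1),C.round(1),round(an,3),round(L),round(Wd))
```

```text
3.75 [ 2.90952455e-01  2.53582339e-01  1.51363108e+00 -3.66821809e-04
  1.37431865e+00  1.76332411e+00]
red [225.4 142.5] [523.7 304.1] -3.033 109 14
```

View pics/w2.png

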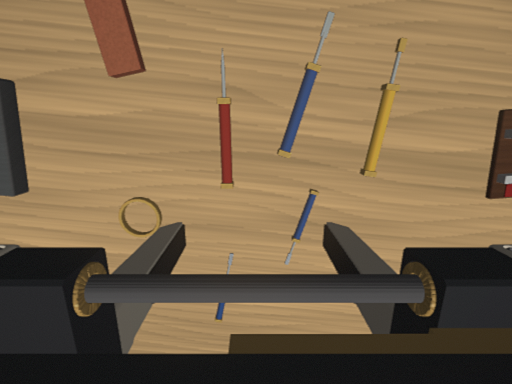

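Red is at (225,142): handle length 109 mm, as expected, at (523.7,304.1). The big blue is at (300,110). I get blue's pose with a looser mask, then grasp red.

Run:
```python
from bench import robot
from h import *
d=pickle.load(open("pics/w2.pkl","rb"))
h=cv2.cvtColor(d["img"],cv2.COLOR_BGR2HSV)
print(h[110,300])
m=cv2.inRange(h,(100,100,30),(130,255,255)); k,l,s,cc=cv2.connectedComponentsWithStats(m)
for i in range(1,k):
    if s[i,4]>150:
        ys,xs=np.nonzero(l==i); C,an,L,Wd=axis(plane(d,np.c_[xs,ys],11)); print("blue",cc[i].round(1),C.round(1),round(an,3),round(L),round(Wd))
o=[np.pi,0,.108]
robot.move_ptp([523.5,304.5,100],o)
robot.move_gripper(0.6)
print(robot.move_linear([523.5,304.5,3],o,speed=100,f_stop=15), robot.current_tcp_pos())
robot.move_gripper(0.0); print("w",robot.current_gripper_width()*93)
robot.move_linear([523.5,304.5,130],o,speed=120)
e=robot.get_image("wrist"); cv2.imwrite("pics/g1.png",e["img"])
print(robot.current_t(),robot.current_qpos(),robot.current_contact_force(),robot.current_ft_torque())
```

```text
[111 129 119]
blue [299.3 109.6] [577.9 207.2] 2.941 110 11
blue [304.6 216.2] [426.9 176.3] 2.936 73 8
False [524.11639504 304.72805812   3.7031523 ]
w 14.891913200481577
8.2667 [ 3.42826847e-01  4.27068617e-01  1.51953505e+00 -2.07609002e-05
  1.19696897e+00  1.80562877e+00] [-0.46745733 -0.01988625 -0.08941758] [ 0.02577356 -0.01979252  0.01190708]
```

View pics/g1.png

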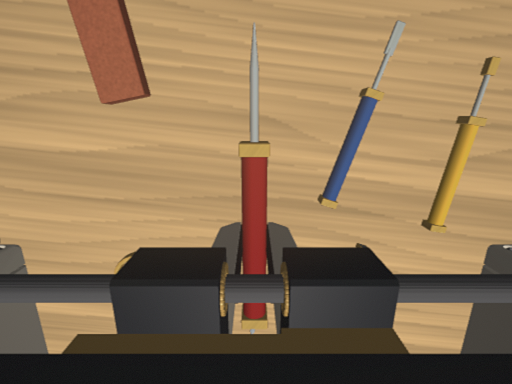

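Red is held straight: columns 242–268, collars at rows 150 and 323. Moving over the red clips.

Run:
```python
from bench import robot
from h import *
o=[np.pi,0,.178]
robot.move_ptp([553,-131,130],o)
robot.move_linear([553,-131,85],o,speed=100)
for n in("wrist","top","scene"):
    d=robot.get_image(n); pickle.dump(d,open(f"pics/p1{n}.pkl","wb")); 
    if n=="wrist":cv2.imwrite("pics/p1.png",d["img"])
    elif n=="top":cv2.imwrite("pics/p1t.png",cv2.resize(d["img"][50:200,290:460],None,fx=3.5,fy=3.5))
    else:cv2.imwrite("pics/p1s.png",cv2.resize(d["img"][100:250,90:260],None,fx=4,fy=4))
print(robot.current_t(),robot.current_tcp_pos(),robot.current_eef_rot(),robot.current_contact_force())
```

```text
10.625 [ 553.63912342 -131.17516929   85.82053122] [ 3.14068930e+00 -1.30904820e-03  1.78119622e-01] [-0.09598907 -0.21355303  0.00152355]
```

View pics/p1.png

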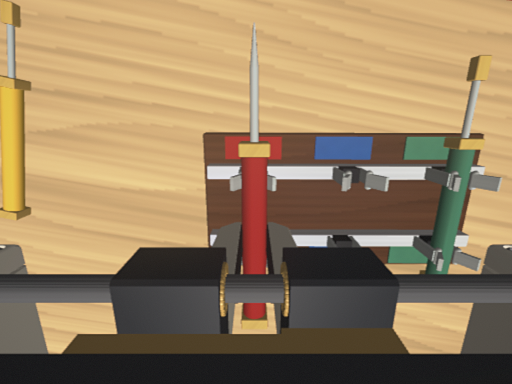

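View pics/p1s.png

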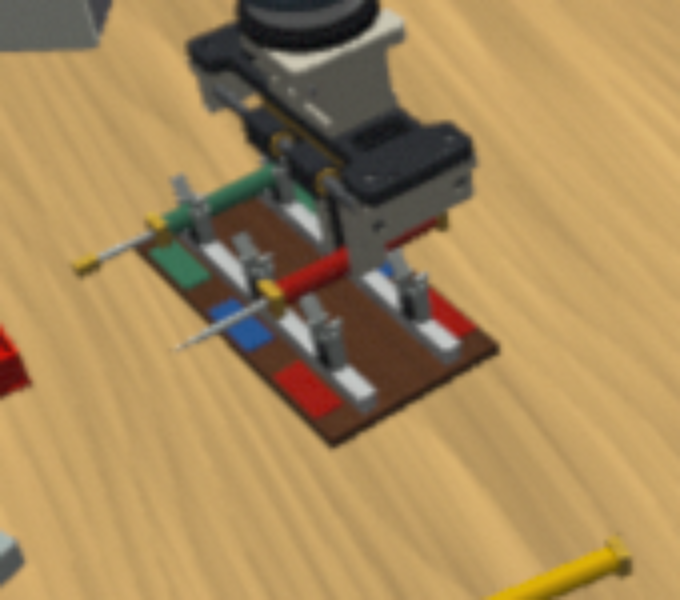

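The handle is centred over the red clip mouth: the visible clip spans columns 230–276 and the handle 243–268. Pressing.

Run:
```python
from bench import robot
from h import *
o=[np.pi,0,.178]
for z in (60,52,48,44,41,39,38):
    s=robot.move_linear([553,-131,z],o,speed=40,f_stop=30)
    print(z,s,robot.current_tcp_pos().round(1),np.round(robot.current_contact_force(),1),np.round(robot.current_ft_torque(),2))
    if s: break
d=robot.get_image("wrist"); pickle.dump(d,open("pics/p2.pkl","wb")); cv2.imwrite("pics/p2.png",d["img"])
d=robot.get_image("scene"); cv2.imwrite("pics/p2s.png",cv2.resize(d["img"][100:250,90:260],None,fx=4,fy=4))
print(robot.current_t())
```

```text
60 False [ 553.1 -131.    60. ] [-0.6 -0.7  0.3] [-0.05 -0.02  0.02]
52 False [ 553.3 -130.7   51.9] [1.3 1.4 0.2] [ 0.39 -0.32  0.  ]
48 False [ 553.6 -131.1   48.2] [2.1 1.5 1.8] [ 0.3  -0.43  0.  ]
44 False [ 552.7 -130.8   43.5] [ 2.4  1.6 -2.7] [ 0.23 -0.3   0.  ]
41 False [ 552.  -130.4   40.1] [ 0.7  2.  -4.3] [ 0.41 -0.09  0.01]
39 False [ 552.4 -130.7   39. ] [-1.8  2.7  1.8] [0.5  0.37 0.03]
38 False [ 552.4 -130.7   38.9] [-5.7  3.5  9.6] [0.72 0.85 0.  ]
13.1
```

View pics/p2.png

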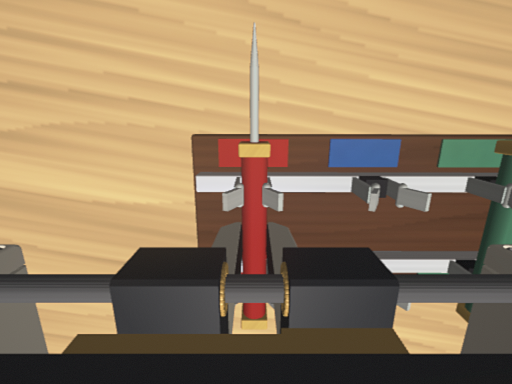

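View pics/p2s.png

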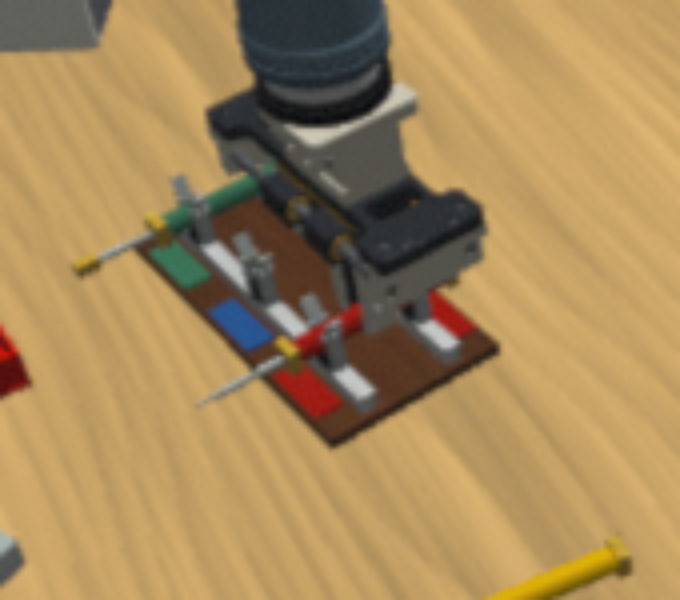

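The force dropped after the throat and then rose at the bottom, which suggests a snap. I press slightly further to be sure, release, and check.

Run:
```python
from bench import robot
from h import *
o=[np.pi,0,.178]
s=robot.move_linear([553,-131,36.5],o,speed=20,f_stop=20)
print(s,robot.current_tcp_pos().round(1),np.round(robot.current_contact_force(),1))
p=robot.current_tcp_pos()
robot.move_gripper(0.45)
robot.move_linear([553,-131,150],o,speed=150)
robot.move_ptp([505,-160,230],[np.pi,0,.178])
d=robot.get_image("wrist"); pickle.dump(d,open("pics/p3.pkl","wb")); cv2.imwrite("pics/p3.png",d["img"])
t=robot.get_image("scene"); pickle.dump(t,open("pics/p3s.pkl","wb")); cv2.imwrite("pics/p3s.png",cv2.resize(t["img"][120:230,90:250],None,fx=4.5,fy=4.5))
for nm,d in(("w",d),("s",t)):
  h=cv2.cvtColor(d["img"],cv2.COLOR_BGR2HSV)
  br=cv2.inRange(h,(20,110,70),(32,255,255)); 
  red=(cv2.inRange(h,(0,140,60),(5,255,255))|cv2.inRange(h,(175,140,60),(180,255,255)))
  k,l,s,cc=cv2.connectedComponentsWithStats(red)
  for i in range(1,k):
    if s[i,4]>60:
        ys,xs=np.nonzero(l==i); C,an,L,Wd=axis(plane(d,np.c_[xs,ys],47)); print(nm,cc[i].round(1),C.round(1),round(an,3),round(L),round(Wd))
print(robot.current_t())
```

```text
False [ 552.4 -130.7   38.7] [-8.1  4.7 19.7]
w [472.3   3.1] [ 745.6 -350.4] -1.433 128 10
w [238.3 133.4] [ 554.7 -132.3] -2.963 114 45
s [ 49.6 181.6] [ 837.8 -298.7] 1.668 259 154
s [201.1 176.4] [ 508.3 -111.4] 1.432 71 20
s [183.1 176.6] [ 543.4 -130.5] 0.258 67 24
s [166.6 197.5] [611.8 -84.8] 1.817 50 22
15.4833
```

View pics/p3.png

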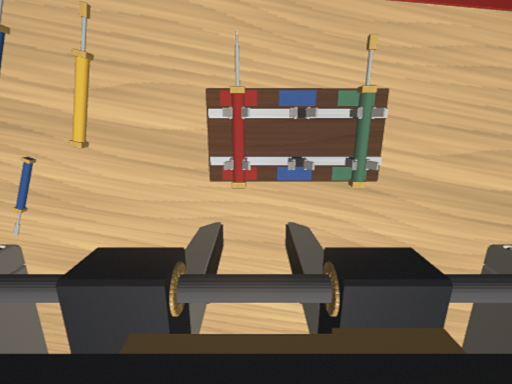

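View pics/p3s.png

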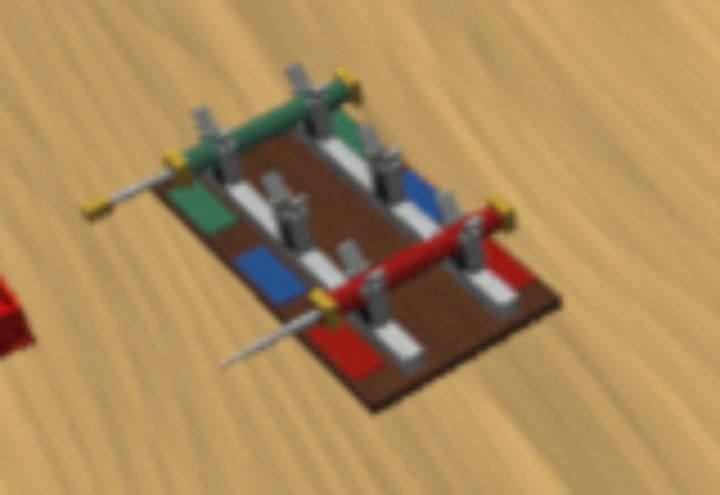

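Red sits like the green reference in both clips, with its collars at (238,89) and (238,185) outside the clips. Now the blue one.

Run:
```python
from bench import robot
from h import *
o=[np.pi,0,-.2]
x,y=577,208.3
robot.move_ptp([x,y,100],o)
robot.move_gripper(0.6)
print(robot.move_linear([x,y,3],o,speed=100,f_stop=15), robot.current_tcp_pos())
robot.move_gripper(0.0); print("w",robot.current_gripper_width()*93)
robot.move_linear([x,y,130],o,speed=120)
o=[np.pi,0,.178]
robot.move_ptp([567,-209.8,130],o)
robot.move_linear([567,-209.8,85],o,speed=100)
e=robot.get_image("wrist"); cv2.imwrite("pics/b1.png",e["img"])
print(robot.current_t(),robot.current_tcp_pos(),robot.current_contact_force(),robot.current_ft_torque())
```

```text
False [577.62215106 208.41645154   3.66659942]
w 14.753088537723386
22.7 [ 567.60492813 -209.82062171   85.59967765] [-0.18030278 -1.06881848 -0.96938195] [ 0.01975026 -0.03849072 -0.04076031]
```

View pics/b1.png

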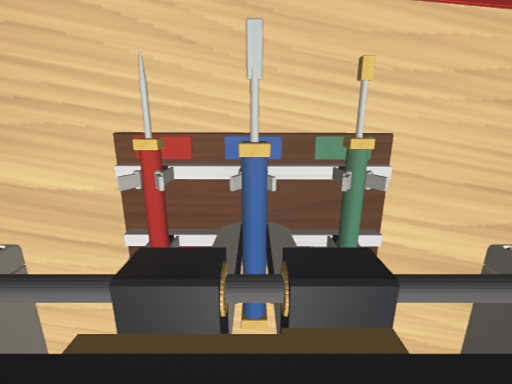

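The blue handle (columns 242–268) is centred over its clip mouth (columns 230–277). Pressing.

Run:
```python
from bench import robot
from h import *
o=[np.pi,0,.178]
for z in (60,52,48,44,41,39,38,36.5):
    s=robot.move_linear([567,-209.8,z],o,speed=40 if z>38 else 20,f_stop=30)
    print(z,s,robot.current_tcp_pos().round(1),np.round(robot.current_contact_force(),1),np.round(robot.current_ft_torque(),2))
    if s: break
robot.move_gripper(0.4)
robot.move_linear([567,-209.8,150],o,speed=150)
robot.move_ptp([505,-175,230],[np.pi,0,.178])
d=robot.get_image("wrist"); pickle.dump(d,open("pics/b3.pkl","wb")); cv2.imwrite("pics/b3.png",d["img"])
t=robot.get_image("scene"); pickle.dump(t,open("pics/b3s.pkl","wb")); cv2.imwrite("pics/b3s.png",cv2.resize(t["img"][120:230,90:250],None,fx=5,fy=5,interpolation=cv2.INTER_CUBIC))
print(robot.current_t())
```

```text
60 False [ 567.1 -209.9   60. ] [-0.3 -0.2 -0.3] [-0.06 -0.03  0.  ]
52 False [ 567.3 -209.5   51.9] [1.  2.3 0.1] [ 0.35 -0.33 -0.02]
48 False [ 567.5 -209.9   48.2] [1.9 1.6 2.6] [ 0.29 -0.37  0.02]
44 False [ 566.7 -209.6   43.4] [ 2.   0.8 -1.1] [ 0.25 -0.32  0.03]
41 False [ 566.  -209.1   40. ] [ 0.4  1.1 -3.6] [ 0.32 -0.03 -0.06]
39 False [ 566.4 -209.5   39. ] [-1.3  2.5  2. ] [ 0.55  0.41 -0.01]
38 False [ 566.5 -209.5   38.9] [-4.5  4.4  8.8] [ 0.74  0.82 -0.02]
36.5 False [ 566.5 -209.5   38.7] [-7.2  6.  17.9] [1.01 1.34 0.04]
27.4333
```

View pics/b3.png

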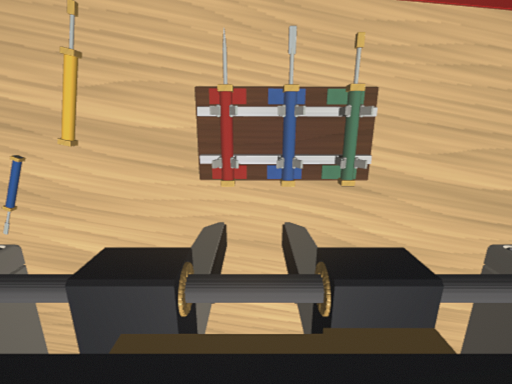

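View pics/b3s.png

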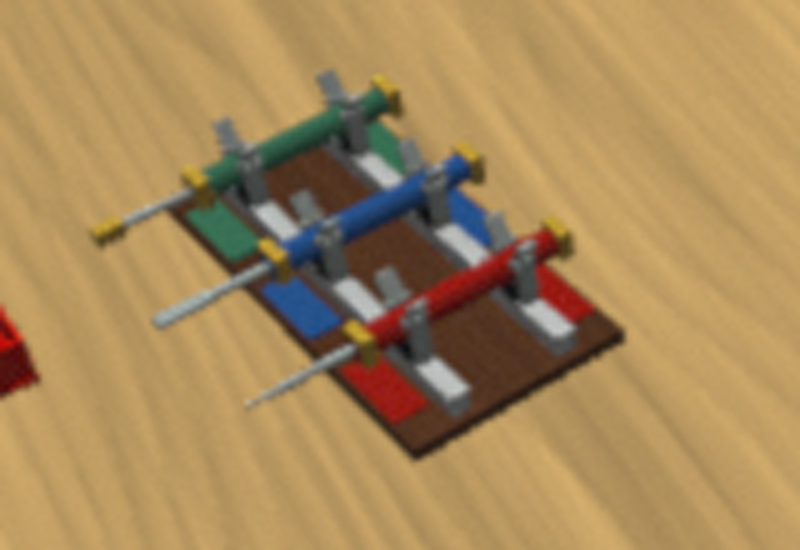

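Both look seated like the green one. As a quick numeric check, I project the expected collar positions at 45 mm into both views and compare them with the collars I see.

Run:
```python
from h import *
u=np.array([np.cos(.178),np.sin(.178),0]);v=np.array([-u[1],u[0],0])
B=np.array([567,-209.8,45])
obs={"b3s":lambda x,y:(x/5+90-.4,y/5+120-.4)}
S=[(195,185),(387,97),(274,256),(468,165),(358,342),(557,240)]
S=np.array([obs["b3s"](*p) for p in S])
w=pickle.load(open("pics/b3.pkl","rb")); s=pickle.load(open("pics/b3s.pkl","rb"))
Wp=np.array([(358,87),(348,183),(291,87.5),(288.5,182),(225,87.5),(228.5,183)])
P=np.array([B+k*80*v+e*59*u for k in(-1,0,1) for e in(1,-1)])
print("scene obs-exp\n",(S-proj(s,P)).round(1)); print("shift per +10mm z",(proj(s,P[2]+[0,0,10])-proj(s,P[2])).round(1))
# triangulate
e1,r1=ray(w,Wp); e2,r2=ray(s,S)
for a,b,n in zip(r1,r2,"gG bB rR".replace(" ","")):
    t=np.linalg.lstsq(np.c_[a,-b],e2-e1,rcond=None)[0]; X=(e1+a*t[0]+e2+b*t[1])/2; Q=X-B; print(n,round(Q@u,1),round(Q@v,1),round(X[2],1))
cv2.imwrite("pics/b3c.png",cv2.resize(w["img"][75:195,185:385],None,fx=4,fy=4,interpolation=cv2.INTER_CUBIC))
```

```text
scene obs-exp
 [[ 0.3 -0.4]
 [ 0.7  0.4]
 [ 0.5 -1.3]
 [ 0.6  0.3]
 [ 0.4 -0.5]
 [ 0.8  0.6]]
shift per +10mm z [[-0.8 -2.9]]
g 58.6 -82.7 44.5
G -62.5 -84.6 39.1
b 57.8 -0.6 48.2
B -61.2 -2.9 40.5
r 58.4 79.4 45.7
R -61.9 78.4 40.2
```

View pics/b3c.png

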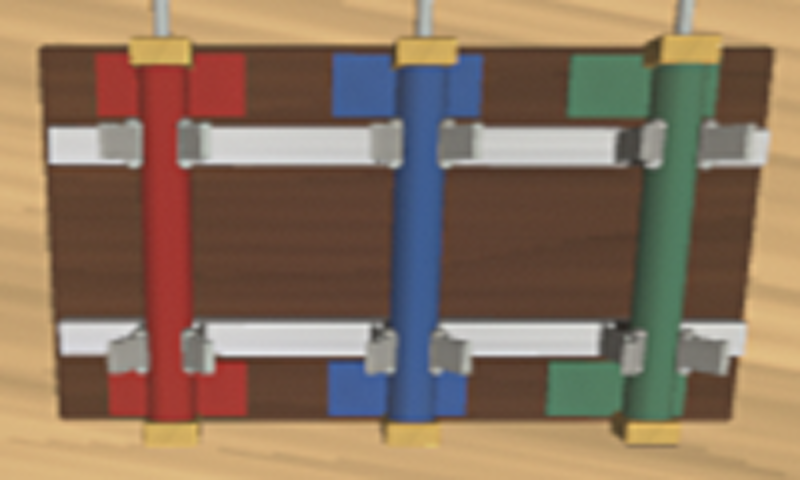

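The residuals match those of the already clipped green tool, to within about 1 px (about 3 mm in height). There is time to probe the handle tops with the shut fingertips; a home handle should read z of about 53.

Run:
```python
from bench import robot
from h import *
o=[np.pi,0,.178]; u=np.array([np.cos(.178),np.sin(.178)])
robot.move_gripper(0.0)
for n,c in(("blue",(567,-209.8)),("red",(553,-131))):
    for k,e in enumerate((14,-14)):
        p=np.array(c)+e*u
        if k==0: robot.move_ptp([*p,80],o)
        robot.move_linear([*p,62],o,speed=80)
        s=robot.move_linear([*p,49],o,speed=15,f_stop=8)
        print(n,e,s,robot.current_tcp_pos().round(1),np.round(robot.current_contact_force(),1))
        robot.move_linear([*p,75],o,speed=80)
robot.move_linear([*p,150],o,speed=150)
robot.move_ptp([480,-170,240],o)
d=robot.get_image("scene"); cv2.imwrite("pics/f.png",cv2.resize(d["img"][120:230,90:250],None,fx=5,fy=5,interpolation=cv2.INTER_CUBIC))
print(robot.current_t())
```

```text
blue 14 True [ 580.8 -207.5   53.1] [-0.4 -0.5  5.1]
blue -14 True [ 553.3 -212.3   53.1] [-0.7 -0.7  5.1]
red 14 True [ 566.9 -128.6   53.1] [-0.9 -0.8  5.7]
red -14 True [ 539.3 -133.5   53. ] [-1.5  0.2  5.1]
36.65
```

View pics/f.png

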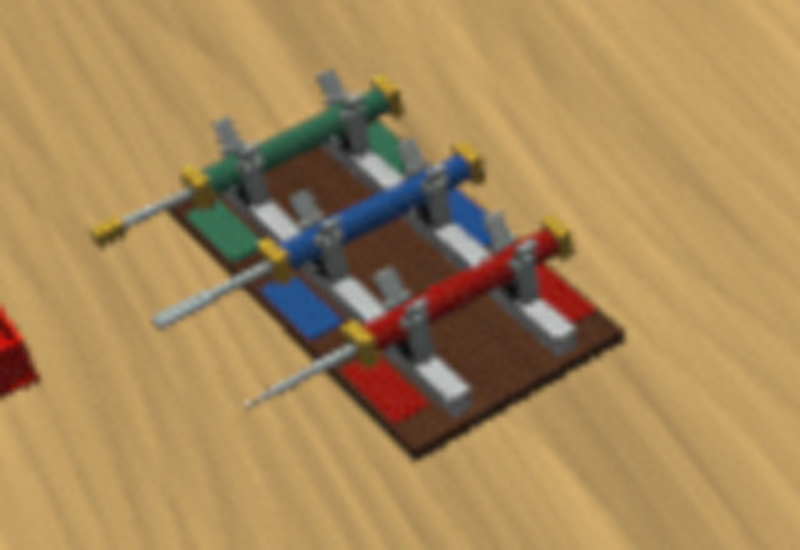

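All four probes read 53.0–53.1 mm, so both handles are level with their centres at 45 mm. The last picture shows red and blue lying in their own clips like the green tool.

Run:
```python
from bench import robot
robot.hand_in(); print(robot.current_t())
```

```text
the job is handed in; nothing more can be done
the job is handed in; nothing more can be done
```

I clipped the red scriber and the largest blue burnisher into the clip pairs of their own colours, let go of both, backed the arm clear and handed in at about 37 s. The hand-in gives no verdict.

- **Height:** light fingertip probes on top of each handle, 14 mm either side of centre, read 53.0–53.1 mm. That puts both handles level with their centres at 45 mm, fully home.
- **Position:** triangulated collar positions put both handles within about 2 mm of their seats, along the handle and sideways, and aligned with the seat axis.
- **Disagreement:** camera triangulation gave collar heights of about 40–48 mm, where 45 mm was expected. The clipped green tool also read low at one end (39 mm), and these views resolve only about 3 mm of height per pixel. I relied on the probes instead.

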